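Hold the ultrasonic cleaner's drain dial open

TASK

Open the drain of the ultrasonic cleaner: loosen the clamp knob on the clear guard by turning it counter-clockwise to its stop, slide the guard all the way off the dial, then turn the spring-return dial clockwise past the first two clicks to the third mark (three dots; its end stop lies beyond that) and keep it there. The dial springs back when let go, so finish while still holding it at the third mark. Leave the can, the bowl and the instrument cassette undisturbed.

Things in the scene. Friction and masses are not known exactly. Their poses are not given: they have to be found in the camera images.
- cleaner: Bench-top ultrasonic cleaner, fixed. Origin: on the counter under the middle of its low control deck; x points away from the robot, y along the machine. All positions in these notes are in this frame, mm. Steel deck: x -95..95, y -210..200, top at z 90. Steel tank with lid: x -128..128, y -413..-207, lid handle up to z 208. Drain dial on the deck: vertical axis at x 0, y -110.
- guard (a joint): Slide of the clear guard, m: 0 = over the dial, 0.14 = end stop, clear of the dial, moved along the cleaner's +y. 1.5 N of friction once the clamp is loosened; while the clamp is tight it moves at most 2 mm. Its foot, an aluminium plate 10 mm above the deck, carries the clamp knob 115 mm to the +y side of the hood's centre; hood, foot and knob slide together.
- guard_top (a point): Centre of the roof of the guard's hood, at z 150 (over the dial axis when guard = 0). The hood is a clear plastic tunnel open at both y ends, 84 wide in x, 76 long in y.
- clamp (a joint): Clamp knob on the guard's foot, rad, vertical axis: 0 = fully tight, grows counter-clockwise seen from above, stop at 1.55 = loosened; the guard is free above about 1.1. Turns with light friction (0.04 N m) and stays where it is left. It may start slightly loosened (up to 0.25). At 0 its grip bar lies along the cleaner's y axis.
- clamp_grip (a point): Point to grip on the clamp knob: on its axis, z 132 (in the cleaner's frame y 5 when guard = 0), 12 mm below the top of the bar. The knob is dark metal: a round skirt 48 mm across, from z 102 to 110, and on it an upright bar 14 thick, 50 long, top at z 144. The bar runs along the point's own y axis, which turns with the knob.
- drain_dial (a joint): Spring-return drain dial, rad, vertical axis: 0 = rest (shut, bar along the cleaner's x axis), grows clockwise seen from above. Clicks (detents) at 0.4 (one dot), 0.8 (two dots) and 1.2 (three dots, the third mark); hard stop at 1.5. Its spring drives it back to 0: 0.10 N m at rest, 0.24 N m at the third mark, with the clicks adding or taking up to 0.07 N m. No click holds it by itself.
- dial: The drain dial, black plastic: a round skirt 52 mm across, 8 high, and on it an upright grip bar 12 thick, 52 long, 34 high, with a white pointer line on top towards its +x end. Origin: on the dial's axis at the skirt's underside, z 91; skirt top at z 99, bar top at z 133. The bar runs along the body's own x axis, and turns with the dial.
- spray_can: Bystander: plain metal can, 54 across, 110 high, loose, standing on the counter on the far side of the deck. Origin: centre of its underside.
- bowl: Bystander: steel bowl, 100 across, 40 high, loose, on the counter on the far side of the deck. Origin: centre of its underside.
- cassette: Bystander: slatted aluminium instrument cassette, 90 x 160 x 30, loose, on the counter on the robot's side of the deck. Origin: centre of its underside.

How it is judged:
By the outcome, as a careful person would: the job done as asked, in the order asked, and still so for the second after the job is handed in, while the arm keeps its last pose, push and grip.
It also fails if it takes over 48 s, if anything falls off the work surface, if the arm or the gripper's body presses on something with over 40 N, if the wrist force passes 120 N, or if a joint passes its speed limit or range.

ROBOT

A 6-joint arm with a two-finger parallel gripper is mounted at the origin on the work surface. World frame = base frame: x ahead of the robot, y to its left, z up, the work surface at z = 0. Lengths are in mm, angles in rad, forces in N, time in s.
With the tool pointing down it reaches from about 300 to 775 mm from the base axis. Payload 14.6 kg.
Tool frame: the origin (TCP) lies midway between the tips of the shut fingers; the grasp point (between the pads) lies 19 mm behind it (manip.grip_depth is the distance from the TCP to the grasp point, in mm); x points along the fingers, y is the direction in which the jaws open and shut, and the axes are right-handed (so a half turn about x gives the same grasp; the last joint's range is limited). The gripper opens to 94 mm and grips with 3 to 60 N. Pads are 16 mm wide; open, the fingers measure 119 mm over their backs; the gripper's body (75 mm by 177 mm) begins 78 mm behind the grasp point.
Start: joints at [1.241, 0.3, 1.521, -0, 1.321, -0.067], TCP at [142.88, 531.107, 205.446] pointing down, gripper open.
Joint ranges: [-3.03, 3.03], [-0.79, 2.21], [0.23, 2.52], [-1.04, 4.18], [0, 3.07], [-2.55, 2.55]. Speed limits (rad/s): [2.22, 2.22, 2.57, 3.14, 3.14, 3.14].

INTERFACE

Orientations are given as [roll, pitch, yaw] about the fixed x, y, z axes, in that order (R = Rz(yaw) Ry(pitch) Rx(roll)).
In Python, from cell import readout, cams, ticket, manip gives the robot as it stands. The module is installed in compiled form; this text tells all that it offers.
- The arm moves only by the tool apply_moves, never from a script. Its argument "plan" is one flat list of numbers, 7 for each row, row after row: the turn, a rotation vector about the tool's x, y, z in rad, then the shift along the tool's x, y, z in m, then the opening in per cent of the stroke, from 0 (shut) to 100 (fully open). In form: [wx, wy, wz, x, y, z, fingers, wx, wy, wz, x, y, z, fingers, ...]. A call has 1 to 5 rows; each row shifts and turns the commanded pose from where the row before left it, along the tool's axes as they then stand; what a row does not reach is not made up. A row lasts 1/8 s, in which the tool goes at most 62.5 mm and 10.7 degrees, less where a joint would pass 70% of its speed; a pose out of reach is approached as far as the arm can. A call with a gripper value outside its range is refused whole. The fingers move at their own pace and stop on an object; "force" is the grip in N (left out, the last holds). Time passes only in rows, so rows that do not move let the fingers close. It gives the time, the measured TCP pose, the force and the opening at its end, in the units of the state.
- readout.read_state(): the state, without advancing time (a new reading comes with each control period).
- cams.camera(name): name is "side" or "top"; returns a dict with "image" (420x560x3 uint8, red, green, blue), "fovy" (degrees; the focal length in pixels is half the picture's height over the tangent of half this angle, whatever the lens; pixels are square), "cx", "cy" (the principal point, pixels), "position" and "orientation" of the camera in the world. Camera axes: x right, y down, z forward; pixel columns grow to the right and rows downward; lengths in mm; the calibration is good to about 2 mm. A picture is of the moment at which its call begins. There is no depth.
- ticket.sign_off(): hands the job in, once; it reports no verdict.
The state is a dict: "clock": time; "joints": joint angles; "qd": joint speeds; "effort": joint torques, N m; "eef_pos": TCP position; "eef_rot": TCP orientation; "wrist_force": force on the tool from outside, world axes, zero at the start; "moment": the same for the moment, N m; "finger_gap": finger opening in mm.
Only numpy, scipy, OpenCV 4.12 (cv2) and the standard library are available. Lean on these libraries where they do the work, as an engineer would, in place of code of your own. Each camera call takes 0.05 s, during which the arm holds its last target.

## Working session

There is one attempt and no reset: what is moved stays moved. The work goes in short steps, Python scripts to look and compute and a tool call to move; the robot and the scene stay as the last step left them, time stands still between calls to the robot, and variables do not carry over. Pictures are saved under pics/ and viewed, and the job is handed in when it is done.

Besides the shell and the picture viewer there is one more tool, called after "Emit:" by a JSON object that holds its "method" and its "body", one argument or row to a line. apply_moves: Moves the arm, as the interface text tells. Its arguments: {"type":"object","properties":{"plan":{"type":"array","items":{"type":"number"}},"force":{"type":"number"}},"required":["plan"]}

```bash
mkdir -p pics; python3 - <<'E'
from cell import readout, cams, ticket, manip
import cv2
print(readout.read_state())
for n in ("side","top"):
    c=cams.camera(n); cv2.imwrite(f"pics/{n}0.png",c["image"][:,:,::-1]); print({k:v for k,v in c.items() if k!="image"})
print([a for a in dir(manip) if a[0]!='_'])
E
```

```text
{'clock': 0.0, 'joints': array([ 1.24138100e+00,  3.00465935e-01,  1.52161788e+00, -3.23153473e-06,
        1.32067306e+00, -6.66263200e-02]), 'qd': array([-0.00136745,  0.00142802, -0.00064907, -0.00026745,  0.00108697,
        0.00086944]), 'effort': array([ 1.99947266e-03, -5.31803834e+01, -3.52736521e+01,  7.09479419e-02,
        2.43659428e-02, -8.04113120e-05]), 'eef_pos': array([142.8058081 , 530.85600009, 204.87359271]), 'eef_rot': array([-1.63473413,  1.5696321 , -1.89752233]), 'wrist_force': array([ 0.40644001,  0.37047999, -0.44577779]), 'moment': array([0.02738733, 0.03042813, 0.02515226]), 'finger_gap': 94.45602280733469}
{'fovy': 49.885658761767424, 'cx': 277.47417892392787, 'cy': 202.1150601877239, 'position': array([ 272.74629403, -496.96011761,  635.32134431]), 'orientation': array([-2.27094395,  0.01229692, -0.55541867])}
{'fovy': 57.78427060335497, 'cx': 276.87185979852643, 'cy': 208.23905650382534, 'position': array([472.45514086,  35.37377162, 898.13770112]), 'orientation': array([-3.02117618,  0.00307586, -1.58891939])}
['Unreachable', 'grip_depth']
```

View pics/top0.png

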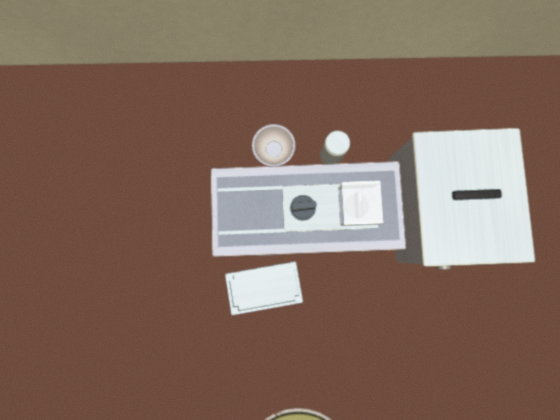

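View pics/side0.png

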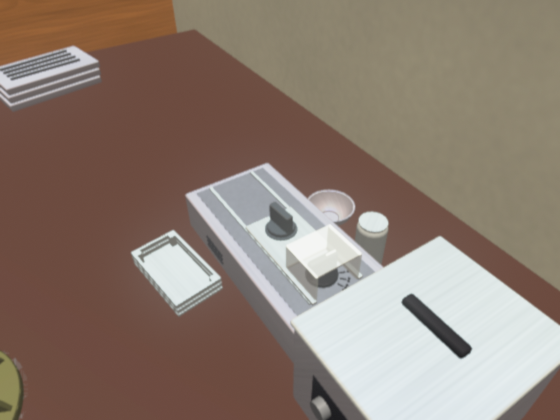

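The top view shows the knob at about (303,208), the hood at about (361,203) and the tank on the right. The cassette, bowl and can are at (264,288), (273,146) and (337,145). In the side view the knob is at about (281,220) and the hood at about (323,255). Next I'll zoom in for corner pixels.

```bash
cat > h.py <<'E'
import numpy as np, cv2
from scipy.spatial.transform import Rotation as R
from cell import readout, cams
def K(c):
    f=c["image"].shape[0]/2/np.tan(np.radians(c["fovy"])/2); return f
def ray(c,u,v):
    d=np.array([(u-c["cx"])/K(c),(v-c["cy"])/K(c),1.]); return np.array(c["position"]),R.from_euler('xyz',c["orientation"]).apply(d/np.linalg.norm(d))
def plane(c,u,v,z):
    p,d=ray(c,u,v); return p+d*(z-p[2])/d[2]
def tri(c1,a,c2,b):
    p,d=ray(c1,*a);q,e=ray(c2,*b)
    s=np.linalg.lstsq(np.c_[d,-e],q-p,rcond=None)[0]
    A=p+s[0]*d;B=q+s[1]*e
    return (A+B)/2,np.linalg.norm(A-B)
def proj(c,P):
    x=R.from_euler('xyz',c["orientation"]).inv().apply(np.atleast_2d(P)-c["position"]); return x[:,:2]/x[:,2:]*K(c)+[c["cx"],c["cy"]]
def crop(c,x0,y0,x1,y1,s,name):
    cv2.imwrite(name,cv2.resize(c["image"][y0:y1,x0:x1,::-1],None,fx=s,fy=s,interpolation=cv2.INTER_CUBIC))
E
python3 - <<'E'
from h import *
import pickle
t=cams.camera("top"); s=cams.camera("side"); pickle.dump((t,s),open("c0.pkl","wb"))
crop(t,205,155,410,260,3.9,"pics/t1.png"); crop(s,180,150,400,320,3.5,"pics/s1.png")
E
```

```text
(no output)
```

View pics/t1.png

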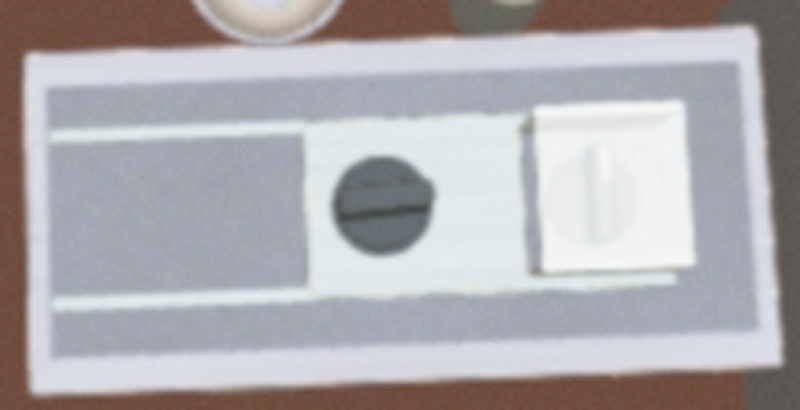

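View pics/s1.png

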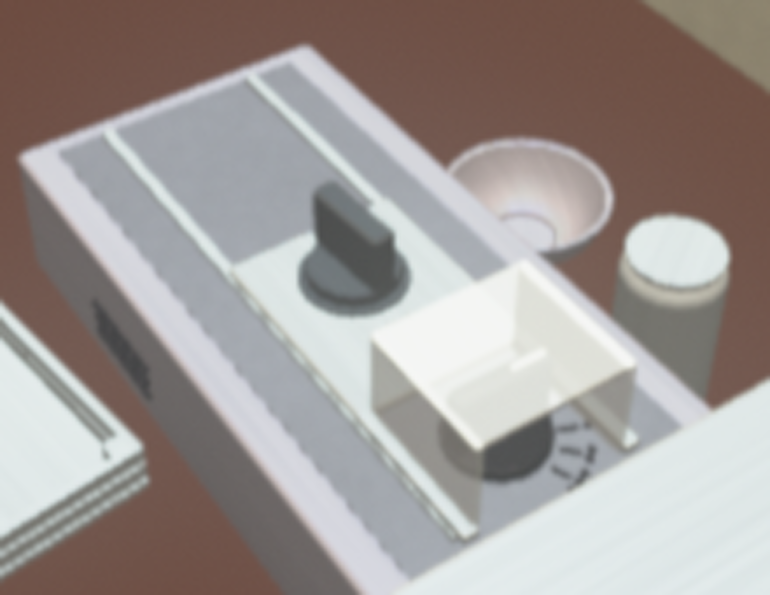

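```bash
python3 - <<'E'
from h import *
import pickle
t,s=pickle.load(open("c0.pkl","rb"))
T=lambda x,y:(205+(x+.5)/3.9-.5,155+(y+.5)/3.9-.5)
S=lambda x,y:(180+(x+.5)/3.5-.5,150+(y+.5)/3.5-.5)
px=[(28,55),(753,28),(782,365),(32,393)]
W=np.array([plane(t,*T(*p),90) for p in px])
print(W.round(1)); print([np.linalg.norm(W[i]-W[(i+1)%4]).round(1) for i in range(4)])
L=np.array([[95,200],[95,-210],[-95,-210],[-95,200.]])
a=L-L.mean(0);b=W[:,:2]-W[:,:2].mean(0)
yaw=np.arctan2((a[:,0]*b[:,1]-a[:,1]*b[:,0]).sum(),(a*b).sum())
Rm=np.array([[np.cos(yaw),-np.sin(yaw)],[np.sin(yaw),np.cos(yaw)]])
o=W[:,:2].mean(0)-Rm@L.mean(0); print("yaw",yaw,"o",o, (W[:,:2]-(L@Rm.T+o)).round(1).tolist())
# corner triangulation
for a,b in [((28,55),(305,45)),((32,393),(22,157))]: print("corner tri",tri(t,T(*a),s,S(*b)))
# hood roof corners: top crop vs side
for a,b in [((538,105),(523,262)),((683,102),(634,366)),((694,265),(482,447)),((540,270),(373,335))]:
    print("hood",tri(t,T(*a),s,S(*b)))
def w(x,y,z): return np.r_[Rm@[x,y]+o,z]
for n,P in dict(knobtop=w(0,5,144),skirt=w(0,5,110),dial=w(0,-110,133),hood=w(0,-110,150)).items():
    print(n,P.round(1),"top",((proj(t,P)[0]-[205,155])*3.9).round(),"side",((proj(s,P)[0]-[180,150])*3.5).round())
E
```

```text
[[ 659.1  175.5   90. ]
 [ 666.9 -227.8   90. ]
 [ 480.3 -233.    90. ]
 [ 472.6  172.9   90. ]]
[np.float64(403.4), np.float64(186.6), np.float64(406.0), np.float64(186.5)]
yaw 0.019373933766342895 o [569.62833358 -23.08903406] [[-1.6, -3.2], [-1.8, 3.4], [1.6, 1.9], [1.8, -2.1]]
corner tri (array([657.55674665, 175.74168626,  91.58678422]), np.float64(2.5676824436624606))
corner tri (array([472.80963747, 173.17488037,  88.07196378]), np.float64(0.4041668143792746))
hood (array([612.57958171, -95.18623997, 150.26804416]), np.float64(3.5237089019655654))
hood (array([ 613.67527163, -170.06881878,  148.75938538]), np.float64(2.1550711650310306))
hood (array([ 531.54793834, -172.0491096 ,  150.06533677]), np.float64(1.8631680881411568))
hood (array([530.31060792, -94.48656998, 147.38744055]), np.float64(1.0901933381149729))
knobtop [569.5 -18.1 144. ] top [386. 194.] side [353. 209.]
skirt [569.5 -18.1 110. ] top [381. 203.] side [354. 262.]
dial [ 571.8 -133.1  133. ] top [605. 189.] side [500. 375.]
hood [ 571.8 -133.1  150. ] top [613. 184.] side [502. 347.]
```

```bash
python3 - <<'E'
from h import *
import pickle
t,s=pickle.load(open("c0.pkl","rb"))
crop(t,284,188,324,226,14,"pics/t2.png"); crop(s,260,195,305,245,12,"pics/s2.png")
st=readout.read_state(); print(R.from_euler('xyz',st['eef_rot']).as_matrix().round(4))
E
```

```text
[[-2.000e-04  2.598e-01  9.657e-01]
 [-6.000e-04  9.657e-01 -2.598e-01]
 [-1.000e+00 -6.000e-04 -0.000e+00]]
```

View pics/t2.png

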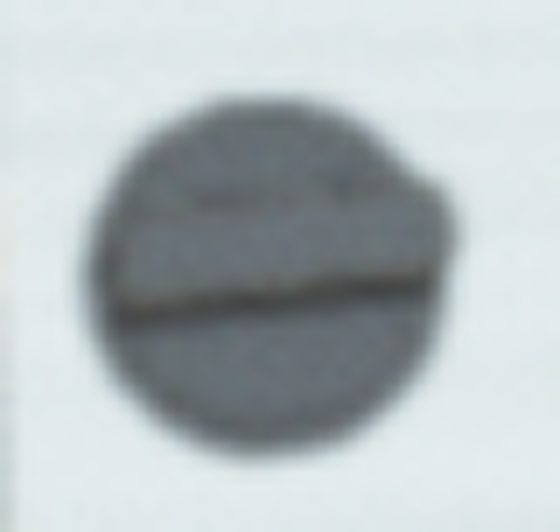

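View pics/s2.png

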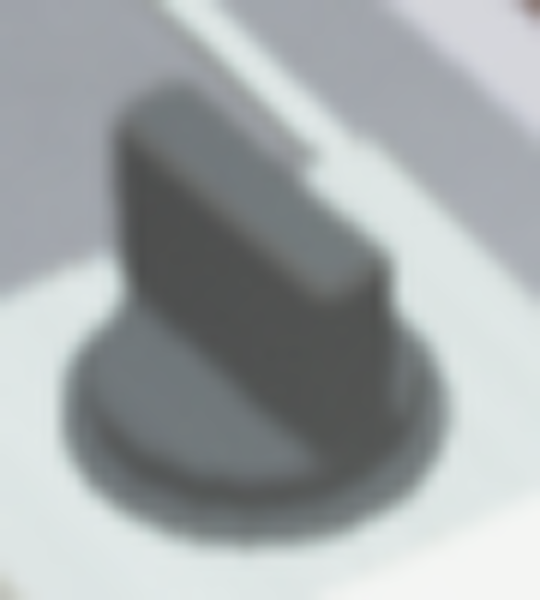

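```bash
python3 - <<'E'
from h import *
import pickle
t,s=pickle.load(open("c0.pkl","rb"))
T=lambda x,y:(284+(x+.5)/14-.5,188+(y+.5)/14-.5)
S=lambda x,y:(260+(x+.5)/12-.5,195+(y+.5)/12-.5)
P=[]
for a,b in [((115,300),(122,128)),((440,272),(325,298)),((445,195),(388,252)),((125,218),(185,85))]:
    p,e=tri(t,T(*a),s,S(*b)); P.append(p); print(p.round(1),round(e,1))
P=np.array(P);print("centre",P.mean(0))
for i,j in((0,1),(3,2)):
    d=P[i]-P[j]; print("len",np.linalg.norm(d),"ang rel world y",np.arctan2(-d[0],d[1]))
a=plane(t,*T(115,302),144);b=plane(t,*T(440,274),144);d=a-b;print(np.arctan2(-d[0],d[1]))
# skirt ellipse centre
print("skirt",plane(t,*T(262,278),106), plane(s,*S(255,395),108))
E
```

```text
[562.3   6.2 139.8] 0.1
[565.7 -40.5 141.5] 1.1
[575.9 -41.  145.4] 0.4
[572.9   5.  144. ] 1.3
centre [569.20166139 -17.60305959 142.68005531]
len 46.87327540475114 ang rel world y 0.07288704619125184
len 46.111490616341484 ang rel world y 0.06648636939183952
0.06803114160980067
skirt [569.13704932 -17.16740079 106.        ] [566.78659236 -21.5426172  108.        ]
```

Emit:
{"method": "apply_moves", "body": {
  "plan": [0.177,0,0,0,0,0,100,0.177,0,0,0,0,0,100,0.177,0,0,0,0,0,100,0.177,0,0,0,0,0,100,0.177,0,0,0,0,0,100],
  "force": 30
}}

```text
clock: 0.82
eef_pos: [142.8, 531.0, 205.3]
eef_rot: [-0.726, 1.57, -1.88]
wrist_force: [-0.6, 0.1, -0.2]
finger_gap: 94.2
```

Emit:
{"method": "apply_moves", "body": {
  "plan": [0.177,0,0,0,0,0,100,0.177,0,0,0,0,0,100,0,0,0,0,0.0277,0.0412,100,0,0,0,0,0.0277,0.0412,100,0,0,0,0,0.0277,0.0412,100]
}}

```text
clock: 1.45
eef_pos: [234.9, 412.2, 205.3]
eef_rot: [-0.396, 1.571, -1.898]
wrist_force: [-0.1, 0.1, -0.3]
finger_gap: 93.9
```

Emit:
{"method": "apply_moves", "body": {
  "plan": [0,0,0,0,0.0277,0.0412,80,0,0,0,0,0.0277,0.0412,70,0,0,0,0,0.0277,0.0412,60,0,0,0,0,0.0277,0.0412,60,0,0,0,0,0.0277,0.0412,60]
}}

```text
clock: 2.08
eef_pos: [387.4, 216.1, 205.5]
eef_rot: [1.799, 1.571, 0.297]
wrist_force: [-0.9, 0.5, -0.6]
finger_gap: 56.5
```

Emit:
{"method": "apply_moves", "body": {
  "plan": [0,0,0,0,0.0277,0.0412,60,0,0,0,0,0.0277,0.0412,60,0,0,0,0,0.0277,0.0412,60,0,0,0,0,0.0277,0.0412,60,0,0,0,0,0.0277,0.0412,60]
}}

```text
clock: 2.7
eef_pos: [539.8, 20.1, 205.4]
eef_rot: [-2.418, 1.571, 2.363]
wrist_force: [0.9, 0.8, 0.2]
finger_gap: 56.7
```

Emit:
{"method": "apply_moves", "body": {
  "plan": [0,0,0,0,0.0277,0.0412,60,0,0,0,0,0,0,60,0,0,0,0,0,0,60]
}}

```text
clock: 3.08
eef_pos: [569.1, -17.2, 205.1]
eef_rot: [-1.916, 1.57, 2.865]
wrist_force: [-0.7, -0.2, 0.6]
finger_gap: 56.1
```

Emit:
{"method": "apply_moves", "body": {
  "plan": [0,0,0,0.03,0,0,60,0,0,0,0.03,0,0,60,0,0,0,0.02,0,0,60,0,0,0,0.011,0,0,60,0,0,0,0,0,0,60]
}}

```text
clock: 3.7
eef_pos: [569.2, -17.0, 114.5]
eef_rot: [-1.823, 1.57, 2.959]
wrist_force: [1.4, -0.4, 0.9]
finger_gap: 56.6
```

```bash
python3 - <<'E'
from h import *
s=cams.camera("side"); crop(s,200,100,380,280,3.3,"pics/s3.png")
st=readout.read_state(); print(R.from_euler('xyz',st['eef_rot']).as_matrix().round(3), st['eef_pos'],st['wrist_force'],st['joints'])
E
```

```text
[[ 0.001  0.998  0.07 ]
 [-0.     0.07  -0.998]
 [-1.     0.001  0.   ]] [569.5991352  -17.17352382 115.09928579] [-0.80524844 -0.16206428  0.54572881] [-9.44134862e-02  4.30921259e-01  1.56260166e+00  3.81575735e-06
  1.14747661e+00 -1.63982377e-01]
```

View pics/s3.png

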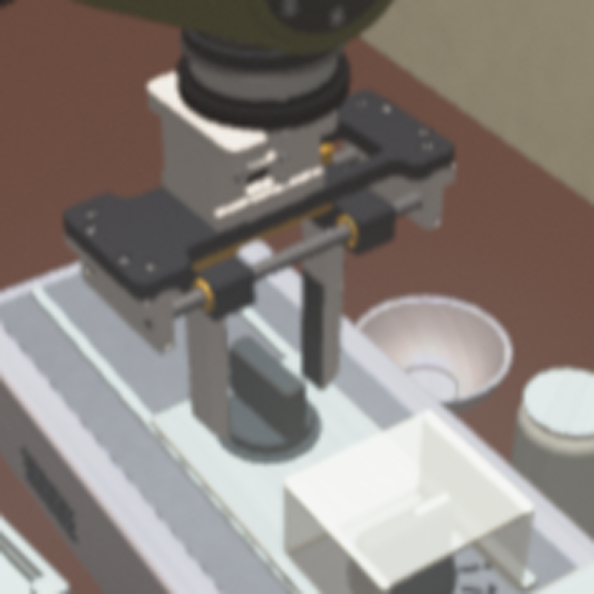

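The picture shows the open fingers on either side of the knob bar at about (270,385) in the crop, clear of the skirt. I'll close on it.

Emit:
{"method": "apply_moves", "body": {
  "plan": [0,0,0,0,0,0,0,0,0,0,0,0,0,0,0,0,0,0,0,0,0,0,0,0,0,0,0,0,0,0,0,0,0,0,0],
  "force": 30
}}

```text
clock: 4.38
eef_pos: [569.2, -17.6, 114.5]
eef_rot: [-1.697, 1.57, 3.084]
wrist_force: [-2.8, 0.6, 1.2]
finger_gap: 14.0
```

Emit:
{"method": "apply_moves", "body": {
  "plan": [-0.1,0,0,0,0,0,0,-0.15,0,0,0,0,0,0,-0.15,0,0,0,0,0,0,-0.15,0,0,0,0,0,0,-0.15,0,0,0,0,0,0]
}}

```text
clock: 5.0
eef_pos: [568.9, -17.7, 114.5]
eef_rot: [-2.236, 1.569, -3.033]
wrist_force: [-6.8, -1.8, 4.1]
finger_gap: 13.6
```

Emit:
{"method": "apply_moves", "body": {
  "plan": [-0.15,0,0,0,0,0,0,-0.15,0,0,0,0,0,0,-0.15,0,0,0,0,0,0,-0.15,0,0,0,0,0,0,-0.15,0,0,0,0,0,0]
}}

```text
clock: 5.62
eef_pos: [568.8, -17.8, 114.4]
eef_rot: [-2.938, 1.569, -2.985]
wrist_force: [-7.6, -2.3, 4.0]
finger_gap: 13.9
```

Emit:
{"method": "apply_moves", "body": {
  "plan": [-0.03,0,0,0,0,0,0,0,0,0,0,0,0,0]
}}

```text
clock: 5.88
eef_pos: [568.8, -17.8, 114.5]
eef_rot: [-2.936, 1.569, -2.957]
wrist_force: [-7.5, -2.2, 4.3]
finger_gap: 13.6
```

```bash
python3 - <<'E'
from h import *
st=readout.read_state(); m=R.from_euler('xyz',st['eef_rot']).as_matrix(); print(np.arctan2(m[1,1],m[0,1]), st['eef_pos'],st['wrist_force'],st['moment'],st['finger_gap'],st['joints'])
E
```

```text
1.549433612553199 [568.82896366 -17.82083526 114.47826383] [-7.54382439 -2.15745669  4.30579292] [-0.28847812  1.27210873 -0.01500149] 13.620070351770059 [-9.54250952e-02  4.31461205e-01  1.56340568e+00 -5.73361627e-04
  1.14854620e+00 -1.64462290e+00]
```

Emit:
{"method": "apply_moves", "body": {
  "plan": [-0.03,0,0,0,0,0,0,-0.03,0,0,0,0,0,0,0,0,0,0,0,0,0]
}}

```text
clock: 6.25
eef_pos: [568.8, -17.8, 114.5]
eef_rot: [3.139, 1.569, -3.107]
wrist_force: [-6.1, -1.3, 4.4]
finger_gap: 13.9
```

```bash
python3 - <<'E'
from h import *
st=readout.read_state(); m=R.from_euler('xyz',st['eef_rot']).as_matrix(); print(np.arctan2(m[1,1],m[0,1]), st['eef_pos'],st['wrist_force'],st['moment'],st['finger_gap'],st['joints'])
E
```

```text
1.6084950650263612 [568.80626247 -17.80515041 114.46936053] [-6.13254244 -1.27260145  4.41186834] [-0.22071814  1.31927677 -0.7110997 ] 13.918249915825895 [-9.55339203e-02  4.31440993e-01  1.56345781e+00 -2.68521803e-04
  1.14856303e+00 -1.70391872e+00]
```

Emit:
{"method": "apply_moves", "body": {
  "plan": [0.02,0,0,0,0.015,0,0,0,0,0,0,0.025,0,0,0,0,0,0,0.025,0,0,0,0,0,0,0.025,0,0,0,0,0,0,0.025,0,0]
}}

```text
clock: 6.88
eef_pos: [566.4, 97.8, 114.4]
eef_rot: [-2.895, 1.569, -2.877]
wrist_force: [-6.1, -2.3, 3.6]
finger_gap: 13.7
```

Emit:
{"method": "apply_moves", "body": {
  "plan": [0,0,0,0,0.015,0,0,0,0,0,0,0.007,0,0,0,0,0,0,0.003,0,0,0,0,0,0,0,0,0]
}}

```text
clock: 7.38
eef_pos: [566.0, 122.0, 114.5]
eef_rot: [-2.716, 1.569, -2.699]
wrist_force: [-7.6, -3.0, 3.9]
finger_gap: 13.2
```

```bash
python3 - <<'E'
from h import *
st=readout.read_state(); m=R.from_euler('xyz',st['eef_rot']).as_matrix(); print(np.arctan2(m[1,1],m[0,1]), st['eef_pos'],st['wrist_force'],st['moment'],st['finger_gap'],st['joints'])
E
```

```text
1.588477610456487 [565.97025413 121.97964176 114.45084925] [-7.63206589 -2.99586366  3.92705125] [-0.66374778  1.357312   -0.35329016] 13.237193039704751 [ 1.49320357e-01  4.52039506e-01  1.53337934e+00 -7.05331300e-04
  1.15831151e+00 -1.43887287e+00]
```

Moved 139.8 mm so far with no stop felt yet, so I'll press gently on.

Emit:
{"method": "apply_moves", "body": {
  "plan": [0,0,0,0,0.001,0,0,0,0,0,0,0.001,0,0,0,0,0,0,0,0,0]
}}

```text
clock: 7.75
eef_pos: [566.0, 122.2, 114.4]
eef_rot: [-2.189, 1.566, -2.172]
wrist_force: [-7.4, -15.6, 6.1]
finger_gap: 13.4
```

Emit:
{"method": "apply_moves", "body": {
  "plan": [0,0,0,0,-0.001,0,0,0,0,0,0,0,0,60,0,0,0,0,0,0,60,0,0,0,0,0,0,60,0,0,0,-0.02,0,0,60]
}}

```text
clock: 8.38
eef_pos: [566.0, 123.4, 133.4]
eef_rot: [-3.038, 1.568, -3.02]
wrist_force: [0.4, 0.2, 0.2]
finger_gap: 50.1
```

Emit:
{"method": "apply_moves", "body": {
  "plan": [0,0,0,-0.03,0,0,60,0,0,0,-0.04,0,0,60,0,0,0,-0.03,0,0,60,0,0,0,0,0,0,60]
}}

```text
clock: 8.88
eef_pos: [567.4, 123.6, 236.6]
eef_rot: [0.144, 1.567, 0.162]
wrist_force: [-0.5, 0.1, 0.4]
finger_gap: 56.3
```

```bash
python3 - <<'E'
from h import *
import pickle
t=cams.camera("top"); s=cams.camera("side"); pickle.dump((t,s),open("c1.pkl","wb"))
cv2.imwrite("pics/t4.png",t["image"][:,:,::-1]); cv2.imwrite("pics/s4.png",s["image"][:,:,::-1])
crop(s,240,200,400,320,5,"pics/s5.png")
print(readout.read_state())
E
```

```text
{'clock': 8.975, 'joints': array([ 1.51398347e-01,  3.47749573e-01,  1.39235185e+00,  1.71573421e-05,
        1.40221776e+00, -1.43777465e+00]), 'qd': array([-0.00031271,  0.01543058,  0.01467257,  0.00096087, -0.00067957,
        0.00102936]), 'effort': array([ 3.78914969e-02, -5.89137805e+01, -3.77324259e+01, -4.90275503e-03,
        1.53649184e-01, -6.95225799e-05]), 'eef_pos': array([566.43470209, 123.44670544, 233.65549634]), 'eef_rot': array([-3.03184473,  1.5700696 , -3.01347094]), 'wrist_force': array([-0.30624234,  0.36320739, -1.42634786]), 'moment': array([ 0.0526079 , -0.00609623,  0.04933839]), 'finger_gap': 56.35580089623096}
```

View pics/t4.png

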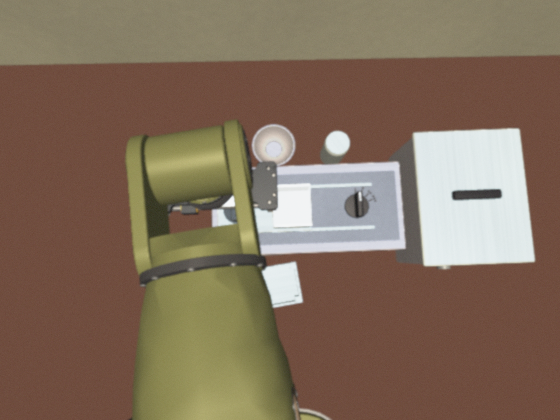

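View pics/s4.png

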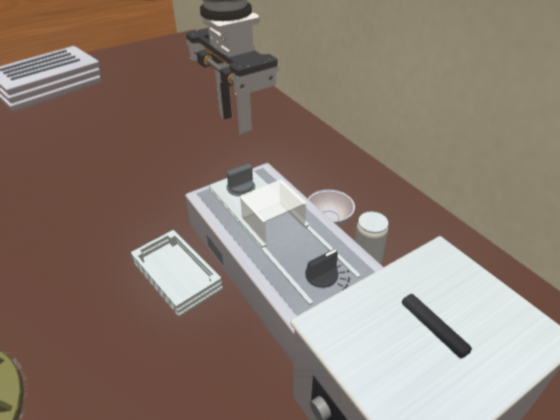

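View pics/s5.png

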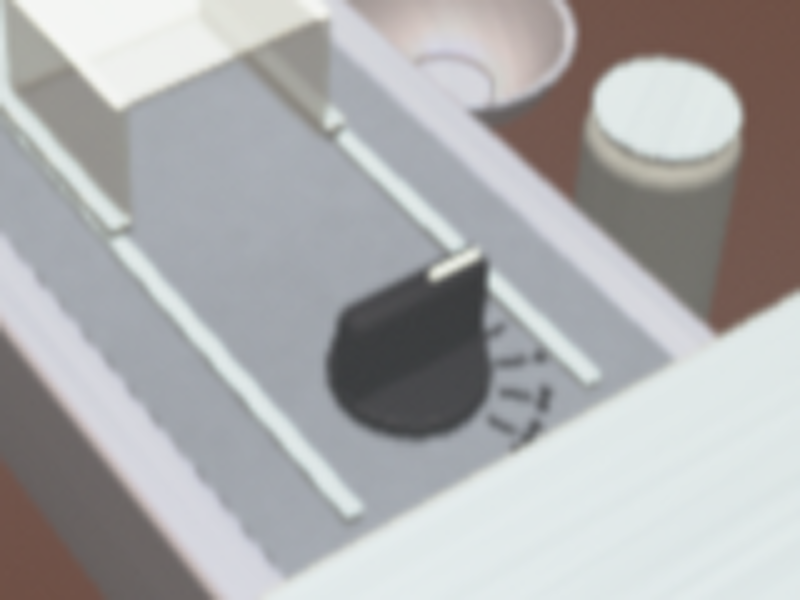

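The guard is clear of the dial: the hood is at about (292,207) in the top view, and the knob bar is turned across the slide at about (240,178) in the side view. The dial is exposed at about (357,205) in the top view and (322,268) in the side view. Next I'll measure the dial.

```bash
python3 - <<'E'
from h import *
import pickle
t,s=pickle.load(open("c1.pkl","rb"))
crop(t,335,180,385,225,13,"pics/t6.png"); crop(s,300,240,345,290,12,"pics/s6.png")
E
```

```text
(no output)
```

View pics/t6.png

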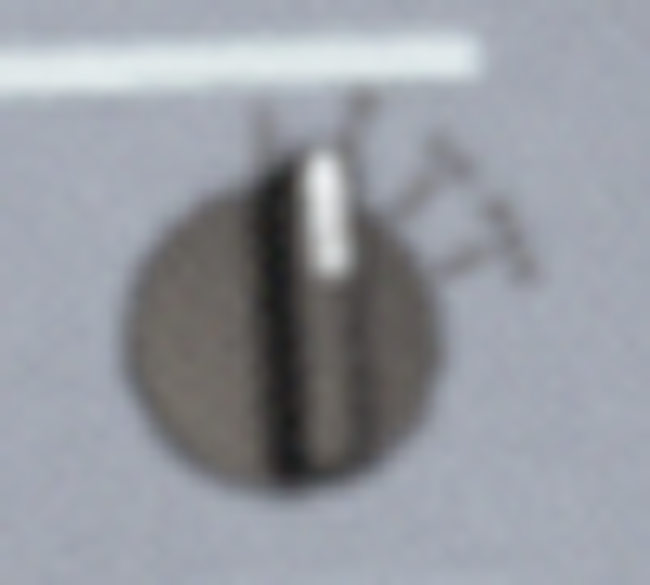

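View pics/s6.png

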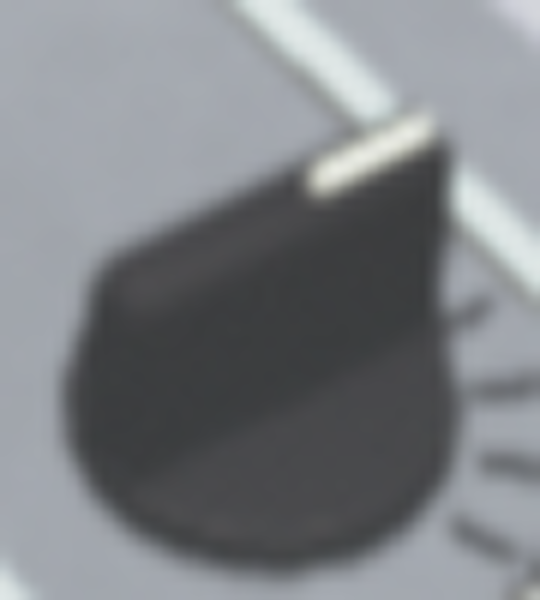

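```bash
python3 - <<'E'
from h import *
import pickle
t,s=pickle.load(open("c1.pkl","rb"))
T=lambda x,y:(335+(x+.5)/13-.5,180+(y+.5)/13-.5)
S=lambda x,y:(300+(x+.5)/12-.5,240+(y+.5)/12-.5)
for n,a,b in [("tip",(320,152),(432,120)),("inner",(332,275),(318,185)),("rear",(335,468),(120,285))]:
    p,e=tri(t,T(*a),s,S(*b)); print(n,p.round(1),round(e,1))
print("bar c top view",plane(t,*T(330,312),133)); 
a=plane(t,*T(320,152),133);b=plane(t,*T(336,470),133);print(a,b,(a+b)/2,np.arctan2(*(a-b)[[1,0]]),np.linalg.norm(a-b))
print("skirt",plane(t,*T(283,340),95))
print(t['position'])
E
```

```text
tip [ 596.6 -131.7  134.1] 0.0
inner [ 577.5 -132.9  134. ] 0.5
rear [ 547.4 -132.4  132.7] 0.7
bar c top view [ 571.54877364 -132.44250393  133.        ]
[ 596.8278669  -131.99818227  133.        ] [ 546.79064256 -132.27649792  133.        ] [ 571.80925473 -132.1373401   133.        ] 0.005562114701885669 50.03799835657677
skirt [ 571.99555981 -132.89137914   95.        ]
[472.45514086  35.37377162 898.13770112]
```

```bash
python3 - <<'E'
from h import *
import pickle
t,s=pickle.load(open("c1.pkl","rb"))
print(tri(t,(414,133),s,(438,239)), tri(t,(424,265),s,(297,322)))
E
```

```text
(array([ 698.62573966, -230.26213599,  185.45490256]), np.float64(3.3052767895600503)) (array([ 450.92827471, -236.48765233,  184.01573893]), np.float64(6.9149106374642875))
```

Emit:
{"method": "apply_moves", "body": {
  "plan": [0,0,0,0,-0.05,0,60,0,0,0,0,-0.05,0,60,0,0,0,0,-0.05,0,60,0,0,0,0,-0.05,0,60,0,0,0,0,-0.04,0,60]
}}

```text
clock: 9.6
eef_pos: [570.4, -118.3, 232.8]
eef_rot: [2.874, 1.569, 2.892]
wrist_force: [-0.3, 0.2, 0.1]
finger_gap: 56.4
```

Emit:
{"method": "apply_moves", "body": {
  "plan": [0,0,0,0,-0.016,0.001,60,0,0,0,0.03,0,0,60,0,0,0,0.03,0,0,60,0,0,0,0,0,0,60,0,0,0,0,0,0,60]
}}

```text
clock: 10.22
eef_pos: [572.8, -132.2, 175.4]
eef_rot: [-0.254, 1.57, -0.235]
wrist_force: [0.3, -0.8, -0.2]
finger_gap: 56.3
```

```bash
python3 - <<'E'
from h import *
s=cams.camera("side"); crop(s,220,120,440,310,3,"pics/s7.png")
st=readout.read_state(); m=R.from_euler('xyz',st['eef_rot']).as_matrix(); print(np.arctan2(m[1,1],m[0,1]), st['eef_pos'],st['wrist_force'],st['moment'],st['joints'])
E
```

```text
1.5894865676625372 [ 572.86334233 -132.2993993   175.71396386] [-0.12022899 -0.00251322  0.34491631] [-0.00726089 -0.03770751 -0.00593081] [-2.89272280e-01  4.07493686e-01  1.44650521e+00  3.63500792e-05
  1.28596375e+00 -1.87876939e+00]
```

View pics/s7.png

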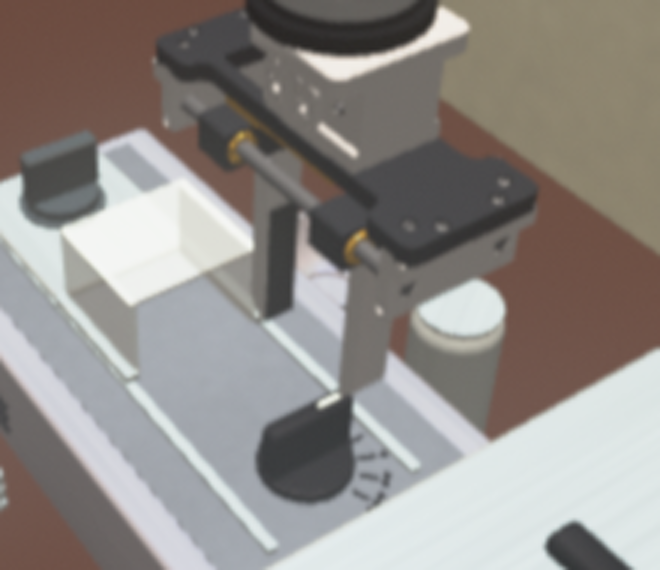

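The crop shows the fingers over the dial bar at about (305,430), well clear of the lid. The lid measures about z 185, and the gripper's body will bottom out at about z 200.

Emit:
{"method": "apply_moves", "body": {
  "plan": [0,0,0,0.03,0,-0.001,60,0,0,0,0.025,0,0,60,0,0,0,0.0175,0,0,60,0,0,0,0,0,0,60,0,0,0,0,0,0,60]
}}

```text
clock: 10.9
eef_pos: [571.9, -132.7, 103.2]
eef_rot: [-0.288, 1.569, -0.27]
wrist_force: [0.5, -0.0, -0.0]
finger_gap: 56.5
```

Emit:
{"method": "apply_moves", "body": {
  "plan": [0,0,0,0,0,0,0,0,0,0,0,0,0,0,0,0,0,0,0,0,0,0,0,0,0,0,0,0,0,0,0,0,0,0,0],
  "force": 60
}}

```text
clock: 11.52
eef_pos: [571.3, -133.0, 102.0]
eef_rot: [-1.455, 1.57, -1.436]
wrist_force: [0.2, 1.1, -1.4]
finger_gap: 11.7
```

```bash
python3 - <<'E'
from h import *
st=readout.read_state(); m=R.from_euler('xyz',st['eef_rot']).as_matrix(); print(np.arctan2(m[1,1],m[0,1]), st['eef_pos'],st['wrist_force'],st['moment'],st['finger_gap'])
E
```

```text
1.5891013993404899 [ 571.33507271 -133.00549788  102.00384844] [ 0.24565493  1.14882574 -1.40981475] [0.21038176 0.10865137 0.04678456] 11.699936991285089
```

Emit:
{"method": "apply_moves", "body": {
  "plan": [0.1,0,0,0,0,0,0,0.125,0,0,0,0,0,0,0.125,0,0,0,0,0,0,0.125,0,0,0,0,0,0,0.125,0,0,0,0,0,0]
}}

```text
clock: 12.15
eef_pos: [571.4, -132.9, 102.0]
eef_rot: [-0.651, 1.57, -1.237]
wrist_force: [0.6, -1.4, -0.4]
finger_gap: 11.6
```

Emit:
{"method": "apply_moves", "body": {
  "plan": [0.125,0,0,0,0,0,0,0.125,0,0,0,0,0,0,0.125,0,0,0,0,0,0,0.125,0,0,0,0,0,0,0.1,0,0,0,0,0,0]
}}

```text
clock: 12.78
eef_pos: [571.5, -132.9, 102.0]
eef_rot: [0.333, 1.57, -0.852]
wrist_force: [2.0, -1.4, -1.2]
finger_gap: 11.5
```

Emit:
{"method": "apply_moves", "body": {
  "plan": [0,0,0,0,0,0,0,0,0,0,0,0,0,0,0,0,0,0,0,0,0]
}}

```text
clock: 13.15
eef_pos: [571.5, -132.8, 102.0]
eef_rot: [0.384, 1.57, -0.797]
wrist_force: [3.4, -3.9, -2.0]
finger_gap: 11.5
```

```bash
python3 - <<'E'
from h import *
import pickle
t=cams.camera("top"); s=cams.camera("side"); pickle.dump((t,s),open("c2.pkl","wb"))
crop(s,270,190,380,300,5.4,"pics/s8.png")
cv2.imwrite("pics/t8.png",t["image"][:,:,::-1])
st=readout.read_state(); m=R.from_euler('xyz',st['eef_rot']).as_matrix(); print(np.arctan2(m[1,1],m[0,1]), st['eef_pos'],st['wrist_force'],st['moment'],st['finger_gap'],st['clock'])
E
```

```text
0.38975717961924283 [ 571.44140294 -132.78586461  102.0048982 ] [ 2.67697152 -3.94187132 -1.40925533] [-0.93528743 -0.522571    0.20688826] 11.296484020816942 13.25
```

View pics/s8.png

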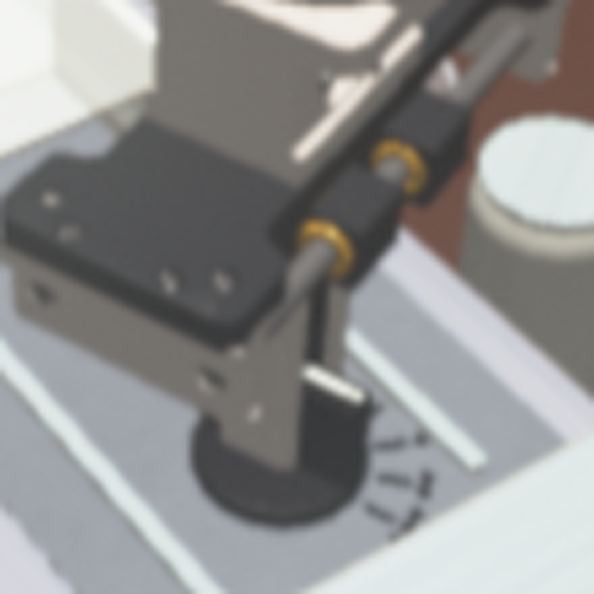

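View pics/t8.png

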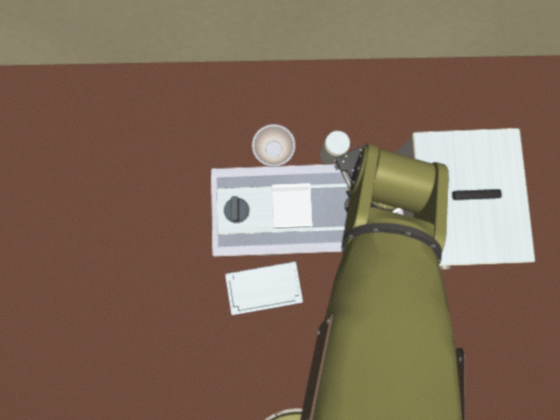

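```bash
python3 - <<'E'
from h import *
import pickle
t,s=pickle.load(open("c2.pkl","rb"))
crop(s,318,245,358,295,12,"pics/s9.png")
crop(t,215,190,255,230,12,"pics/t9.png")
S=lambda x,y:(270+(x+.5)/5.4-.5,190+(y+.5)/5.4-.5)
im=s["image"].astype(int); sub=im[254:268,322:342]; m=(sub.min(2)>190).astype(np.uint8)
n,l,st,c=cv2.connectedComponentsWithStats(m); print(st,c)
for i in range(1,n):
    ys,xs=np.nonzero(l==i)
    if len(xs)<8: continue
    w=np.array([plane(s,x+322,y+254,133)[:2] for x,y in zip(xs,ys)])
    u,sv,vt=np.linalg.svd(w-w.mean(0)); d=vt[0]*np.sign(-vt[0][1]); print(w.mean(0), "dir",np.arctan2(d[1],d[0]), "dial", 0.0194-np.arctan2(d[1],d[0]))
    v=w.mean(0)-[571.8,-132.7]; print("radius vec",np.hypot(*v), 0.0194-np.arctan2(v[1],v[0]))
# knob position
T=lambda x,y:(x,y)
print(plane(t,236.5,210,106))
E
```

```text
[[  0   0  20  14 240]
 [ 13   0   7   7  23]
 [  5   5  10   5  17]] [[ 8.79166667  6.88333333]
 [16.73913043  2.34782609]
 [ 9.70588235  6.70588235]]
[ 592.7630636  -144.77107303] dir -1.5942927148522053 dial 1.6136927148522053
radius vec 24.190097966771162 0.5418546745464345
[ 578.48246382 -146.16557797] dir -1.1821257329421075 dial 1.2015257329421076
radius vec 15.032535134839591 1.1295430407473435
[566.18154785 120.75915954 106.        ]
```

View pics/s9.png

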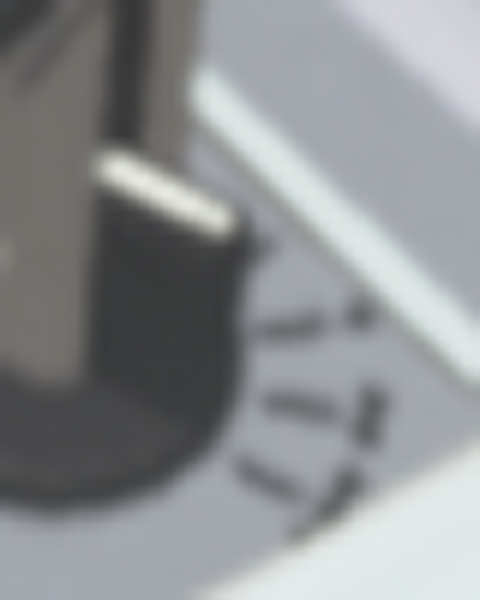

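View pics/t9.png

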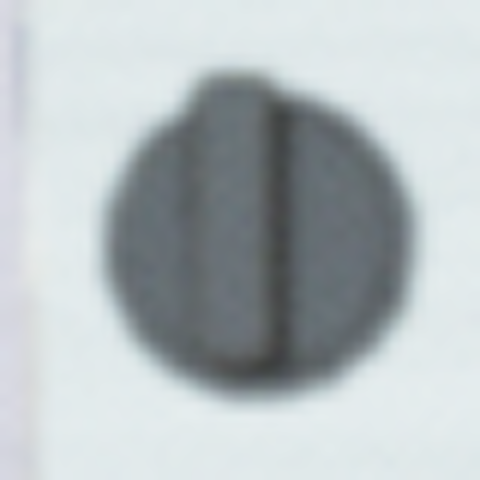

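```bash
python3 - <<'E'
from h import *
import pickle
t,s=pickle.load(open("c2.pkl","rb"))
S=lambda x,y:(318+(x+.5)/12-.5,245+(y+.5)/12-.5)
a=plane(s,*S(105,165),133);b=plane(s,*S(232,225),133);d=b-a;print(a,b,"dial",.0194-np.arctan2(d[1],d[0]),np.linalg.norm(d))
for (p,q) in [((240,465),(298,497)),((265,403),(330,410)),((262,330),(320,325))]:
    a=plane(s,*S(*p),90.5);b=plane(s,*S(*q),90.5);c=(a+b)/2-[571.8,-132.7,0];d=b-a
    print("mark",.0194-np.arctan2(d[1],d[0]),.0194-np.arctan2(c[1],c[0]))
st=readout.read_state();print(st['moment'],st['finger_gap'],st['wrist_force'])
E
```

```text
[ 574.58738687 -137.91747423  133.        ] [ 581.8269359  -154.42105397  133.        ] dial 1.1768081510686785 18.021631843166464
mark 1.232261286338153 1.1729377168235673
mark 0.7257772113768174 0.7674982913567769
mark 0.47394832580112634 0.3606448547474165
[-0.93528743 -0.522571    0.20688826] 11.296484020816942 [ 2.67697152 -3.94187132 -1.40925533]
```

Emit:
{"method": "apply_moves", "body": {
  "plan": [0.01,0,0,0,0,0,0,0,0,0,0,0,0,0,0,0,0,0,0,0,0,0,0,0,0,0,0,0,0,0,0,0,0,0,0]
}}

```text
clock: 13.88
eef_pos: [571.5, -132.8, 102.0]
eef_rot: [0.446, 1.57, -0.745]
wrist_force: [3.3, -4.1, -1.7]
finger_gap: 11.6
```

```bash
python3 - <<'E'
from h import *
s=cams.camera("side");crop(s,318,245,358,295,12,"pics/s10.png"); cv2.imwrite("pics/s11.png",s["image"][:,:,::-1])
st=readout.read_state(); m=R.from_euler('xyz',st['eef_rot']).as_matrix(); print(np.arctan2(m[1,1],m[0,1]), st['eef_pos'],st['wrist_force'],st['moment'],st['finger_gap'],st['clock'])
E
```

```text
0.3795305433632531 [ 571.45921614 -132.79060626  102.00308079] [ 2.49141093 -4.23560632 -1.71275511] [-0.91035903 -0.53487965  0.16774121] 11.687367118929497 13.925
```

View pics/s10.png

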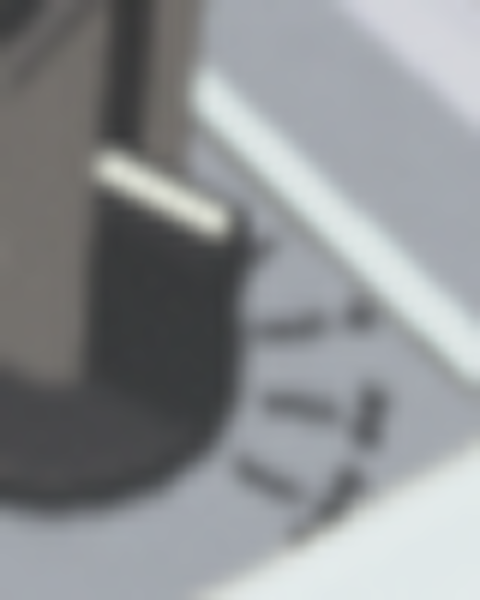

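View pics/s11.png

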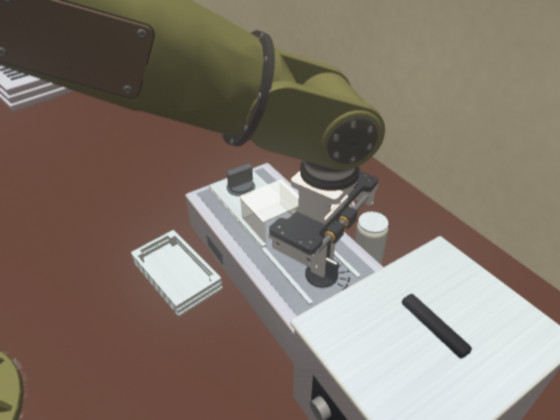

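The dial is steady, with its pointer in line with the three-dot mark. The guard is at its stop, and the can and cassette stand where they were. I'm handing in.

```bash
python3 -c "
from cell import ticket
print(ticket.sign_off())"
```

```text
the job is handed in; nothing more can be done
None
```

The drain is open, and I handed the job in at about 14 s with the gripper still holding the dial at the third mark with 60 N.

1. **Clamp knob:** I turned it counter-clockwise until the wrist moment rose to about 0.7 N m, which I took as its stop. A later picture shows the grip bar lying across the slide.
2. **Guard:** I slid it about 140 mm until the wrist force rose to about 16 N at the end stop. Both views show the dial clear of the hood.
3. **Dial:** The jaw angle at the end puts it at 1.21 rad. My last pointer measurements read 1.18 and 1.20 rad, taken just before a final 0.01 rad nudge. A rougher estimate from the pointer's position gave 1.13, but it depends heavily on the exact dial centre.
4. **Bystanders:** The can, bowl and cassette look unmoved in the later pictures, though I compared them only by eye. The bowl was hidden behind the gripper in the very last picture.

The deck measured 1–2 % small against the given sizes. The hood, knob and dial positions agreed to within about 2 mm.

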